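Gauge a round brass casting in a stepped well gauge

ROBOT

A 6-joint arm with a two-finger parallel gripper is mounted at the origin on the work surface. World frame = base frame: x ahead of the robot, y to its left, z up, the work surface at z = 0. Lengths are in m, angles in rad, forces in N, time in s.
With the tool pointing down it reaches from about 0.275 to 0.85 m from the base axis. Payload 5.2 kg.
Tool frame: the origin (TCP) lies at the very end of the fingers, on their centre line; the grasp point (between the pads) lies 19 mm behind it; z points along the fingers, x is the direction in which the jaws open and shut, and the axes are right-handed (so a half turn about z gives the same grasp; the last joint's range is limited). The gripper opens to 85 mm and grips with 20 to 120 N. Pads are 22 mm wide; open, the fingers measure 114 mm over their backs; the gripper's body (76 mm by 85 mm) begins 54 mm behind the grasp point. The pads swing forward as they close: fully open they stand 13 mm farther back than shut.
Start: joints at [0.926, 0.259, 1.535, -0, 1.348, -0.203], TCP at [0.235, 0.497, 0.231] pointing down, gripper open.
Joint ranges: [-3.14, 3.14], [-0.91, 2.08], [0.19, 2.58], [-1.22, 4.36], [0.22, 2.71], [-3.12, 3.12]. Speed limits (rad/s): [2.57, 2.57, 3.14, 3.14, 3.14, 3.14].

INTERFACE

Orientations are given as a unit quaternion [w, x, y, z].
In Python, from plant import sensors, capture, ctrl, finder gives the robot as it stands.
- The arm moves only by the tool servo_tool, never from a script. Its argument "steps" is a list of rows, each a list of 4 numbers: the shift along the tool's x, y, z in cm, then the turn about the tool's z in degrees. A call has 1 to 10 rows; each row shifts and turns the pose as measured when the row begins, along the tool's axes as they then stand; what a row does not reach is not made up. A row lasts 1/10 s, in which the tool goes at most 50 mm and 8.59 degrees, less where a joint would pass 70% of its speed; a pose out of reach is approached as far as the arm can. A call is refused whole if a number of a shift passes 5 or a number of a turn 8.59, either way. A call with a gripper value outside its range is refused whole. "gripper" is the opening, from 0 (shut) to 1 (fully open), set as the call begins (left out, the last holds). The fingers move at their own pace and stop on an object; the grip force is fixed at half the most. Time passes only in rows, so rows that do not move let the fingers close. It gives the time, the measured TCP pose, the force and the opening at its end, in the units of the state.
- sensors.get_obs(): the state, without advancing time (a new reading comes with each control period).
- capture(name): name is "scene" or "top"; returns a dict with "img" (480x640x3 uint8, red, green, blue), "z_map" (480x640 float32, m along the optical axis (not along the pixel's ray), 0 where there is no reading), "intrinsics" (3x3 intrinsics, pixels), "R" (3x3) and "t" (3): a world point X has camera coordinates R X + t. Camera axes: x right, y down, z forward; pixel columns grow to the right and rows downward; lengths in m; the calibration is good to about 2 mm. A picture is of the moment at which its call begins.
- ctrl.finish_job(): hands the job in, once; it reports no verdict.
Trained networks look in the newest picture that a camera, given by its name, has taken for a name from the list of things; names that differ only in an ending like _2 or _b are one class to them, and where a whole thing is asked for, a point or a joint stands for the part that bears it (a point fixed in the world has none). Each returns a list of dicts, best first, with "p" (0 to 1); they miss things now and then, are a little off and sometimes report something else, mostly with a low value. They report only what shows in the picture. A call takes as long as a camera call. They do not tell look-alikes from the thing itself.
- finder.trace(camera, target): "mask" (480x640 bool, what is visible of it) and "location" ([column, row] in pixels, amid what is visible of it).
The state is a dict: "time_s": time; "joints": joint angles; "joint_velocities": joint speeds; "joint_torque": joint torques, N m; "tool_pos": TCP position; "ee_rot": TCP orientation; "wrist_force": force on the tool from outside, world axes, zero at the start; "wrist_torque": the same for the moment, N m; "finger_gap": finger opening in m.
Only numpy, scipy, OpenCV 4.12 (cv2) and the standard library are available. Lean on these libraries where they do the work, as an engineer would, in place of code of your own. Each camera call takes 0.05 s, during which the arm holds its last target.

TASK

Gauge the round brass casting: pick it up by its upright stem and try it in the wells of the aluminium gauge, starting with the smallest, resting it squarely on that well for a moment even if you can see it will not go in, then the next larger, until one takes it. Leave it lying flat in the first well it enters and let go; do not put it into the largest well, and leave the square and the three-lobed castings where they are.

Things in the scene. Friction and masses are not known exactly. Their poses are not given: they have to be found in the camera images.
- round_casting: Brass casting: a round disc 46 mm in diameter and 12 mm thick, with an upright round casting stem 16 mm in diameter in the middle of its top, from 12 to 60 mm above its underside. About 190 g. Origin: centre of its underside, z up along the stem. Loose, standing on the bench; weight varies somewhat.
- gauge: Stepped gauge: an aluminium plate 114 x 234 x 22 mm (x, y, z) lying flat and fixed to the bench, turned any way. Origin: centre of its underside; y along its length, z up. Its top face is at z = 22 mm and has three round wells, each 14 mm deep (floor at z = 8 mm), in a row on its length: smallest 34 mm in diameter centred at y = -88 mm, middle 62 mm at y = -28 mm, largest 90 mm at y = +60 mm, all at x = 0 in the gauge's own frame. Nothing else is on it.
- square_casting: Bystander: brass casting with a square foot 46 x 46 mm, 12 mm thick, with an upright round casting stem 16 mm in diameter in the middle of its top, from 12 to 60 mm above its underside. About 190 g. Origin: centre of its underside, z up along the stem. Loose; leave alone.
- trefoil_casting: Bystander: brass casting with a three-lobed foot about 50 mm over the lobes, 12 mm thick, with an upright round casting stem 16 mm in diameter in the middle of its top, from 12 to 60 mm above its underside. About 190 g. Origin: centre of its underside, z up along the stem. Loose; leave alone.
Mind the look-alikes: they are no part of the job. What is shaped like the round_casting but green is not meant.

How it is judged:
By the outcome, as a careful person would: the job done as asked, in the order asked, and still so for the second after the job is handed in, with the robot touching nothing.
It also fails if it takes over 48 s, if anything falls off the work surface, if the arm or the gripper's body presses on something with over 40 N, if the wrist force passes 120 N, or if a joint passes its speed limit or range.

## Working session

There is one attempt and no reset: what is moved stays moved. The work goes in short steps, Python scripts to look and compute and a tool call to move; the robot and the scene stay as the last step left them, time stands still between calls to the robot, and variables do not carry over. Pictures are saved under pics/ and viewed, and the job is handed in when it is done.

Besides the shell and the picture viewer there is one more tool, called after ">>>" as a command line: name --pt "numbers of a row" for each row, then --argument value for the rest. servo_tool: Moves the arm, as the interface text tells. Its arguments: {"type":"object","properties":{"steps":{"type":"array"},"gripper":{"type":"number"}},"required":["steps"]}

```bash
mkdir -p pics; ls
cat > h.py <<'E'
import numpy as np, cv2
from plant import sensors, capture, ctrl, finder
def px2w(c,u,v,z=None):
    K=c["intrinsics"];d=np.linalg.inv(K)@np.array([u,v,1.])
    R=c["R"];t=c["t"]
    if z is None:
        return R.T@(d*c["z_map"][int(v),int(u)]-t)
    o=-R.T@t; r=R.T@d
    return o+r*(z-o[2])/r[2]
def cloud(c):
    K=c["intrinsics"];v,u=np.mgrid[0:480,0:640]
    d=np.stack([u,v,np.ones_like(u)],-1)@np.linalg.inv(K).T*c["z_map"][...,None]
    return (d-c["t"])@c["R"]
E
python3 - <<'E'
from h import *
print(sensors.get_obs())
for n in ("scene","top"):
    c=capture(n); cv2.imwrite(f"pics/{n}0.png",c["img"][...,::-1]); print(n,c["R"].round(3),c["t"],c["intrinsics"])
    np.savez(f"{n}0.npz",**c)
    for o in ("round_casting","gauge","square_casting","trefoil_casting"):
        for r in finder.trace(n,o):
            u,v=r["location"]; P=cloud(c)[r["mask"]]
            print(o,round(r["p"],2),(u,v),px2w(c,u,v).round(3),r["mask"].sum(),P[:,2].max().round(3))
E
```

```text
pics
{'time_s': 0.0, 'joints': array([ 9.26186978e-01,  2.59359644e-01,  1.53609875e+00, -7.77914357e-06,
        1.34800392e+00, -2.02761754e-01]), 'joint_velocities': array([-0.00012324, -0.00100795, -0.00028812,  0.00044949,  0.00125292,
       -0.00049329]), 'joint_torque': array([ 1.11050907e-03, -4.46043599e+01, -2.90578455e+01, -4.24100426e-04,
        1.15766516e-02,  1.63567336e-06]), 'tool_pos': array([0.23481879, 0.49675974, 0.23045945]), 'ee_rot': array([ 3.34362581e-04,  8.44869086e-01,  5.34972293e-01, -8.72999544e-04]), 'wrist_force': array([ 0.28266369,  0.81891775, -0.09960409]), 'wrist_torque': array([0.05192943, 0.02642544, 0.01668986]), 'finger_gap': 0.08509406872735714}
scene [[-0.837  0.546  0.023]
 [ 0.315  0.517 -0.796]
 [-0.446 -0.659 -0.605]] [ 0.45723824 -0.11553547  1.02190864] [[464.48385147   0.         319.30785286]
 [  0.         464.48385147 238.20104274]
 [  0.           0.           1.        ]]
round_casting 0.76 (297.6, 187.6) [ 0.452 -0.226  0.018] 432 0.516
round_casting 0.7 (260.9, 201.7) [ 0.541 -0.218  0.018] 452 0.516
gauge 0.6 (413.8, 363.8
[... 175 characters left out ...]
[[ 0.016 -0.999  0.027]
 [-0.995 -0.019 -0.1  ]
 [ 0.1   -0.026 -0.995]] [-0.06096839  0.5050838   0.6301649 ] [[445.38836124   0.         319.60020034]
 [  0.         445.38836124 236.21894152]
 [  0.           0.           1.        ]]
round_casting 0.84 (435.8, 219.3) [ 0.532 -0.219  0.047] 773 0.679
round_casting 0.73 (493.8, 277.3) [ 0.45  -0.314  0.017] 838 0.679
round_casting 0.62 (457.4, 341.4) [ 0.358 -0.252  0.034] 838 0.679
round_casting 0.56 (438.3, 273.3) [ 0.455 -0.229  0.023] 755 0.679
gauge 0.95 (139.8, 210.3) [0.542 0.219 0.008] 12645 0.679
square_casting 0.71 (335.5, 263.3) [ 0.465 -0.074  0.059] 920 0.679
trefoil_casting 0.91 (403.6, 163.0) [ 0.622 -0.179  0.015] 744 0.679
```

View pics/scene0.png

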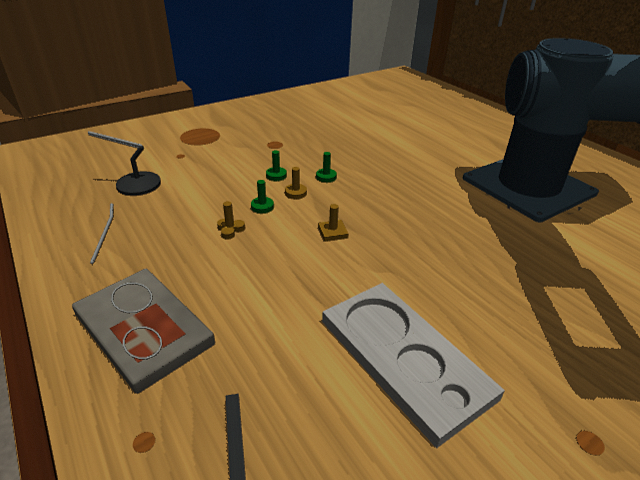

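View pics/top0.png

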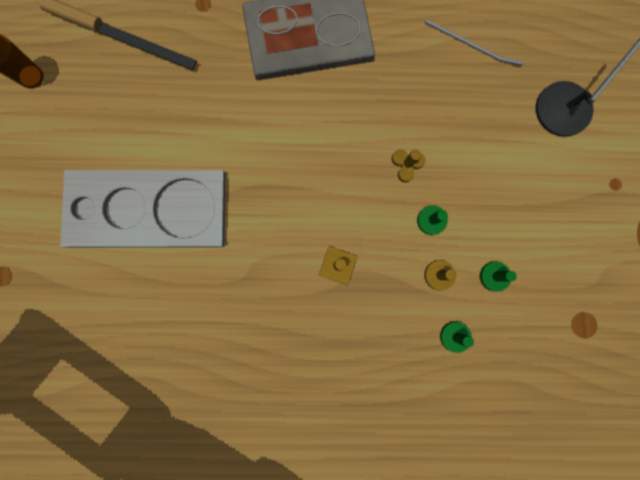

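Run:
```python
import cv2
a=cv2.imread("pics/top0.png")[130:390,310:540]; b=cv2.imread("pics/scene0.png")[130:250,200:370]
cv2.imwrite("pics/crop_top.png",cv2.resize(a,None,fx=2.3,fy=2.3,interpolation=3))
cv2.imwrite("pics/crop_scene.png",cv2.resize(b,None,fx=4.5,fy=4.5,interpolation=3))
```

```text
(no output)
```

View pics/crop_top.png

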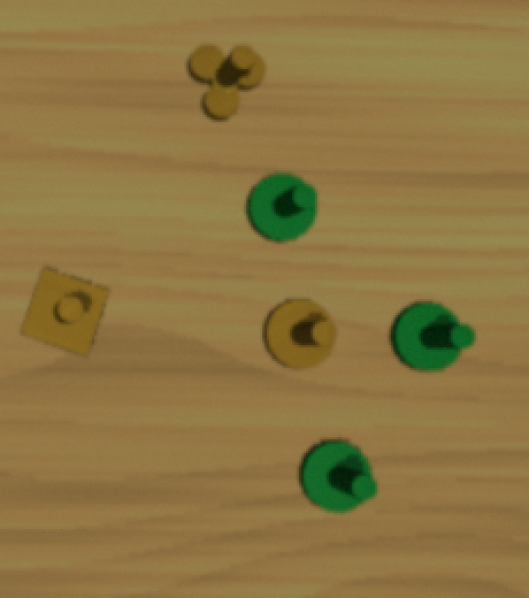

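View pics/crop_scene.png

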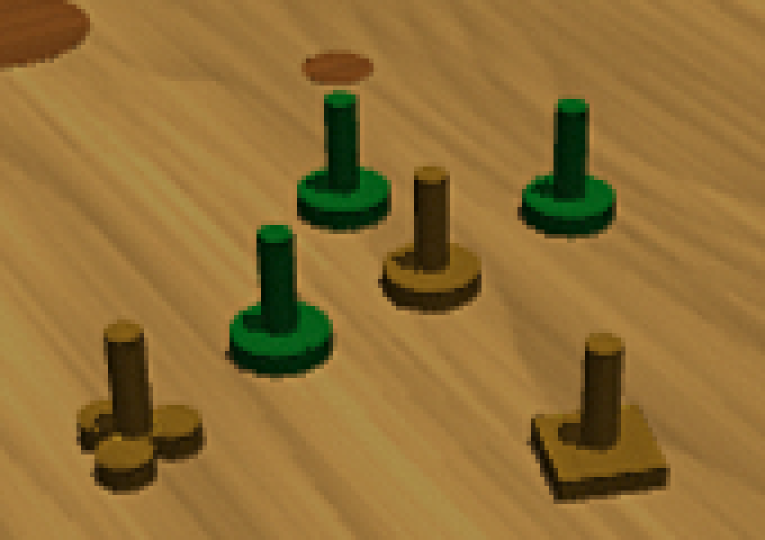

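The candidates for the round casting are four round stemmed discs in the top view. The ones at (436,219), (494,277) and (457,341) are green. Only the one at (438,273), which is (297,188) in the scene view, is brass with a plain round foot, so that one is meant. The square casting is at (336,263) and the trefoil at (404,163). Next I'll measure the positions accurately.

```bash
cat > meas.py <<'E'
from h import *
from scipy.optimize import least_squares
C={n:dict(np.load(f"{n}0.npz")) for n in ("scene","top")}
def fitc(P,r):
    f=lambda q:np.hypot(P[:,0]-q[0],P[:,1]-q[1])-r
    s=least_squares(f,P[:,:2].mean(0),loss="soft_l1",f_scale=.001); return s.x,np.sqrt(np.mean(s.fun**2))
for n,c in C.items():
    W=cloud(c); hsv=cv2.cvtColor(c["img"],cv2.COLOR_RGB2HSV)
    for nm,g in dict(round=(.453,-.222),gr1=(.54,-.218),gr2=(.45,-.305),gr3=(.36,-.245),sq=(.467,-.075),tre=(.622,-.178)).items():
        near=(np.hypot(W[...,0]-g[0],W[...,1]-g[1])<.04)
        S=W[near&(W[...,2]>.022)&(W[...,2]<.075)]
        T=W[near&(W[...,2]>.055)&(W[...,2]<.075)]
        D=W[near&(W[...,2]>.009)&(W[...,2]<.016)]
        print(n,nm,"stem fit",fitc(S,.008)[0].round(4),"top mean",T.mean(0).round(4),"zmax",S[:,2].max().round(4),"disc",((D.min(0)+D.max(0))/2).round(4))
    m=(W[...,2]>.0185)&(W[...,2]<.027)&(W[...,0]>.42)&(W[...,0]<.68)&(W[...,1]>.07)&(W[...,1]<.4)
    m=m&(hsv[...,1]<70)
    G=W[m]; r=cv2.minAreaRect(G[:,:2].astype(np.float32)*1000)
    print(n,"gauge z",np.median(G[:,2]).round(4),r)
E
python3 meas.py
```

```text
scene round stem fit [ 0.4524 -0.2348] top mean [ 0.4533 -0.2324  0.0586] zmax 0.0613 disc [ 0.4527 -0.2331  0.0121]
scene gr1 stem fit [ 0.5363 -0.2239] top mean [ 0.538  -0.2214  0.0586] zmax 0.061 disc [ 0.5369 -0.2215  0.0122]
scene gr2 stem fit [ 0.4518 -0.3199] top mean [ 0.4536 -0.3168  0.0584] zmax 0.0605 disc [ 0.4519 -0.3189  0.0125]
scene gr3 stem fit [ 0.3606 -0.2577] top mean [ 0.3611 -0.2554  0.0583] zmax 0.0609 disc [ 0.3607 -0.2562  0.0124]
scene sq stem fit [ 0.4644 -0.0798] top mean [ 0.4657 -0.0777  0.0588] zmax 0.0608 disc [ 0.465  -0.0787  0.0124]
scene tre stem fit [ 0.6231 -0.1862] top mean [ 0.6243 -0.184   0.0585] zmax 0.0609 disc [ 0.6209 -0.1868  0.0125]
scene gauge z 0.022 ((544.6762084960938, 210.82078552246094), (116.0989761352539, 235.38644409179688), 1.131911039352417)
top round stem fit [ 0.4523 -0.2357] top mean [ 0.4521 -0.2348  0.0591] zmax 0.0623 disc [ 0.4524 -0.2347  0.0124]
top gr1 stem fit [ 0.5364 -0.2249] top mean [ 0.536  -0.2239  0.0592] zmax 0.0619 disc [ 0.5365 -0.2244  0.0117]
top gr2 stem fit [ 0.4518 -0.3209] top mean [ 0.4517 -0.3199  0.0588] zmax 0.0617 disc [ 0.4516 -0.3195  0.0125]
top gr3 stem fit [ 0.3603 -0.2588] top mean [ 0.3608 -0.2579  0.0589] zmax 0.0622 disc [ 0.3603 -0.2582  0.0121]
top sq stem fit [ 0.4645 -0.0809] top mean [ 0.4643 -0.0802  0.0593] zmax 0.0615 disc [ 0.4641 -0.0802  0.0123]
top tre stem fit [ 0.6234 -0.1868] top mean [ 0.6226 -0.1862  0.0593] zmax 0.0621 disc [ 0.6201 -0.1876  0.0121]
top gauge z 0.0216 ((544.0819091796875, 210.556640625), (114.60799407958984, 235.17349243164062), 1.2216428518295288)
```

```bash
cat >> meas.py <<'E'
print()
for n,c in C.items():
    W=cloud(c)
    for y in (.2987,.2387,.151):
        for r in (.017,.031,.045):
            pass
        r={.2987:.017,.2387:.031,.151:.045}[y]
        x=.5443
        m=(np.hypot(W[...,0]-x,W[...,1]-y)<r+.006)&(W[...,2]<.0195)&(W[...,2]>.003)
        F=m&(W[...,2]<.0105)
        P=W[m]; print(n,y,"below-top extents",P[:,:2].min(0).round(4),P[:,:2].max(0).round(4),"mid",((P.min(0)+P.max(0))/2)[:2].round(4),"floor z",np.median(W[F][:,2]).round(4))
E
python3 meas.py|tail -6
python3 - <<'E'
from scipy.spatial.transform import Rotation as R
from h import *
o=sensors.get_obs();q=o["ee_rot"];print(R.from_quat(np.r_[q[1:],q[0]]).as_matrix().round(4))
E
```

```text
scene 0.2987 below-top extents [0.5249 0.2817] [0.5583 0.3125] mid [0.5416 0.2971] floor z 0.0082
scene 0.2387 below-top extents [0.5115 0.2073] [0.5709 0.2643] mid [0.5412 0.2358] floor z 0.0081
scene 0.151 below-top extents [0.5    0.1051] [0.5894 0.1885] mid [0.5447 0.1468] floor z 0.008
top 0.2987 below-top extents [0.5241 0.2763] [0.5616 0.3162] mid [0.5428 0.2963] floor z 0.0078
top 0.2387 below-top extents [0.5075 0.2039] [0.5794 0.2737] mid [0.5434 0.2388] floor z 0.0077
top 0.151 below-top extents [0.4976 0.104 ] [0.5904 0.1993] mid [0.544  0.1516] floor z 0.0076
[[ 4.276e-01  9.040e-01 -1.000e-04]
 [ 9.040e-01 -4.276e-01 -1.000e-04]
 [-1.000e-04 -0.000e+00 -1.000e+00]]
```

>>> servo_tool --pt "-1.8 1.6 0 0" --pt "-3.5 3.2 0 0" --pt "-3.5 3.2 0 0" --pt "-3.5 3.2 0 0" --pt "-3.5 3.2 0 0" --pt "-3.5 3.2 0 0" --pt "-3.5 3.2 0 0" --pt "-3.5 3.2 0 0" --pt "-3.5 3.2 0 0" --pt "-3.5 3.2 0 0" --gripper 0.5

```text
time_s: 1.5
tool_pos: [0.3718, 0.0574, 0.2319]
ee_rot: [0.001, 0.841, 0.54, 0.004]
wrist_force: [1.5, 0.4, -0.4]
finger_gap: 0.0429
```

```bash
cat > to.py <<'E'
import sys
from h import *
from scipy.spatial.transform import Rotation as R
o=sensors.get_obs();q=o["ee_rot"];M=R.from_quat(np.r_[q[1:],q[0]]).as_matrix()
t=np.array([float(a) for a in sys.argv[1:4]])
print("t",o["time_s"],"pos",o["tool_pos"].round(4),"jaw deg",np.degrees(np.arctan2(M[1,0],M[0,0])).round(2),"tilt",np.degrees(np.arccos(-M[2,2])).round(2),"gap",round(o["finger_gap"],4),"F",o["wrist_force"].round(2),"j",o["joints"].round(2))
print("tool shift cm",(M.T@(t-o["tool_pos"])*100).round(2))
E
python3 to.py .4523 -.235 .12
```

```text
t 1.5 pos [0.3718 0.0574 0.2319] jaw deg 65.42 tilt 0.52 gap 0.0429 F [ 1.53  0.37 -0.42] j [-0.15 -0.07  1.91  0.    1.3  -1.29]
tool shift cm [-23.32  19.41  11.15]
```

>>> servo_tool --pt "-3.5 2.9 0.5 0" --pt "-3.5 2.9 1 0" --pt "-3.5 2.9 1 0" --pt "-3.5 2.9 1.5 0" --pt "-3.2 2.7 1.5 0" --pt "-3.0 2.5 1.5 0" --pt "-2.0 1.6 1.5 0" --pt "-1.0 0.8 1.5 0" --pt "0 0 0 0"

```text
time_s: 2.4
tool_pos: [0.455, -0.2554, 0.1319]
ee_rot: [0.006, 0.844, 0.536, 0.008]
wrist_force: [-1.2, 1.0, 0.2]
finger_gap: 0.0428
```

```bash
python3 to.py .4523 -.235 .023
```

```text
t 2.4 pos [ 0.455  -0.2554  0.1319] jaw deg 64.82 tilt 1.17 gap 0.0428 F [-1.23  0.98  0.19] j [-0.73  0.29  1.76  0.01  1.08 -1.87]
tool shift cm [ 1.66 -1.32 10.88]
```

>>> servo_tool --pt "0.8 -0.6 1.5 0" --pt "0.8 -0.6 1.5 0" --pt "0 0 1 0" --pt "0 0 0 0"

```text
time_s: 2.8
tool_pos: [0.4521, -0.2345, 0.093]
ee_rot: [0.007, 0.844, 0.536, 0.008]
wrist_force: [-0.8, -0.7, 0.1]
finger_gap: 0.0429
```

```bash
python3 to.py .4523 -.235 .023
python3 - <<'E'
from h import *
c=capture("scene");cv2.imwrite("pics/s1.png",c["img"][...,::-1])
cv2.imwrite("pics/s1c.png",cv2.resize(c["img"][80:260,190:390,::-1],None,fx=3,fy=3))
E
```

```text
t 2.8 pos [ 0.4521 -0.2345  0.093 ] jaw deg 64.81 tilt 1.27 gap 0.0429 F [-0.8  -0.71  0.11] j [-0.71  0.31  1.83  0.01  0.97 -1.85]
tool shift cm [-0.08 -0.11  6.99]
```

View pics/s1c.png

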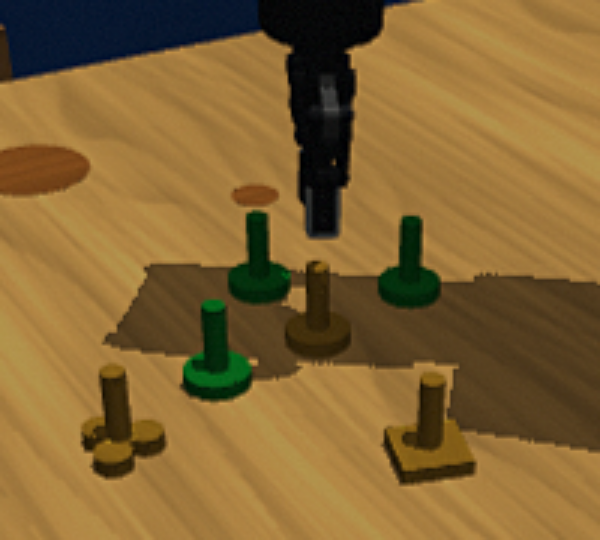

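The gripper stands directly over the brass stem, whose top is at about (296,168) in the scene image. The green discs are clear of the fingers, so I'll descend.

>>> servo_tool --pt "0 0 1.5 0" --pt "0 0 1.5 0" --pt "0 0 1.5 0" --pt "0 -0.1 1.5 0" --pt "0 0 0.8 0" --pt "0 0 0 0"

```text
time_s: 3.45
tool_pos: [0.4587, -0.2386, 0.0308]
ee_rot: [0.014, 0.844, 0.537, 0.011]
wrist_force: [0.5, -0.3, -0.7]
finger_gap: 0.0431
```

```bash
python3 to.py .4523 -.235 .023
```

```text
t 3.45 pos [ 0.4587 -0.2386  0.0308] jaw deg 64.92 tilt 2.06 gap 0.0431 F [ 0.52 -0.33 -0.67] j [-0.7   0.41  1.88  0.02  0.81 -1.85]
tool shift cm [ 0.05 -0.76  0.76]
```

>>> servo_tool --pt "0 -0.4 0.4 0" --pt "0 -0.35 0.35 0" --pt "0 0 0 0"

```text
time_s: 3.75
tool_pos: [0.453, -0.2363, 0.0246]
ee_rot: [0.016, 0.844, 0.537, 0.011]
wrist_force: [-0.5, 0.1, -0.3]
finger_gap: 0.0427
```

```bash
python3 to.py .4523 -.235 .023
```

```text
t 3.75 pos [ 0.453  -0.2363  0.0246] jaw deg 64.93 tilt 2.24 gap 0.0427 F [-0.55  0.11 -0.35] j [-0.71  0.41  1.91  0.02  0.79 -1.85]
tool shift cm [ 0.09 -0.12  0.15]
```

Close enough. Next I'll shut the fingers.

>>> servo_tool --pt "0 -0.1 0 0" --pt "0 0 0 0" --pt "0 0 0 0" --pt "0 0 0 0" --pt "0 0 0 0" --pt "0 0 0 0" --gripper 0

```text
time_s: 4.35
tool_pos: [0.452, -0.236, 0.0252]
ee_rot: [0.017, 0.844, 0.537, 0.011]
wrist_force: [0.2, -0.2, -0.8]
finger_gap: 0.0148
```

>>> servo_tool --pt "0 0 -0.8 0" --pt "0 0 -1.2 0" --pt "0 0 -1.5 0" --pt "0 0 -1.5 0" --pt "0 0 -1.5 0" --pt "0 0 0 0"

```text
time_s: 4.95
tool_pos: [0.4493, -0.2346, 0.0955]
ee_rot: [0.016, 0.844, 0.537, 0.011]
wrist_force: [-0.3, -0.2, -2.3]
finger_gap: 0.014
```

```bash
python3 to.py .5425 .298 .14
python3 - <<'E'
from h import *
c=capture("scene")
cv2.imwrite("pics/s2c.png",cv2.resize(c["img"][80:260,190:390,::-1],None,fx=3,fy=3))
E
```

```text
t 4.95 pos [ 0.4493 -0.2346  0.0955] jaw deg 64.94 tilt 2.25 gap 0.014 F [-0.29 -0.22 -2.35] j [-0.71  0.3   1.85  0.01  0.96 -1.85]
tool shift cm [ 52.2  -13.93  -4.93]
```

View pics/s2c.png

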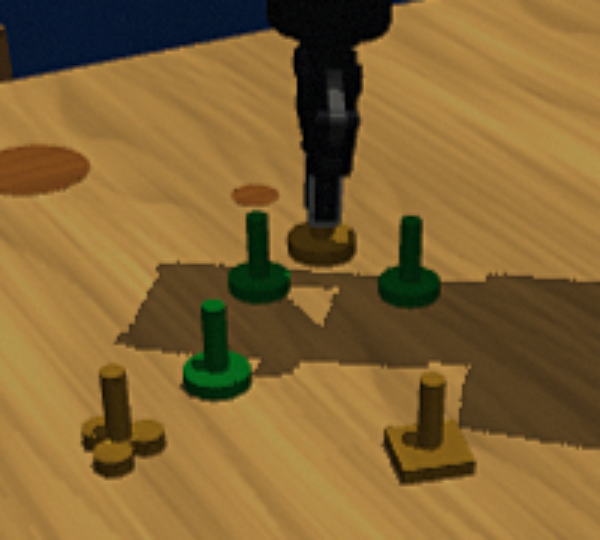

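>>> servo_tool --pt "0 0 -2.0 0" --pt "1.5 -0.4 -2.0 0" --pt "3 -0.8 -1.0 0" --pt "4 -1.1 0 0" --pt "4 -1.1 0 0" --pt "4 -1.1 0 0" --pt "4 -1.1 0 0" --pt "4 -1.1 0 0" --pt "4 -1.1 0 0" --pt "4 -1.1 0 0"

```text
time_s: 6.0
tool_pos: [0.5035, 0.1058, 0.1387]
ee_rot: [0.014, 0.847, 0.532, 0.009]
wrist_force: [-0.1, -1.2, -1.5]
finger_gap: 0.0142
```

```bash
python3 to.py .5425 .298 .14
```

```text
t 6.0 pos [0.5035 0.1058 0.1387] jaw deg 64.28 tilt 1.84 gap 0.0142 F [-0.1  -1.16 -1.53] j [-0.    0.26  1.77 -0.02  1.08 -1.12]
tool shift cm [19.01 -4.82 -0.28]
```

>>> servo_tool --pt "4 -1.0 0 0" --pt "4 -1.0 0 0" --pt "3 -0.8 0 0" --pt "1.5 -0.4 0 0" --pt "0.5 -0.1 0 0" --pt "0 0 0 0"

```text
time_s: 6.6
tool_pos: [0.5271, 0.2473, 0.1324]
ee_rot: [0.012, 0.845, 0.535, 0.005]
wrist_force: [-0.4, -1.2, -2.3]
finger_gap: 0.0149
```

```bash
python3 to.py .5425 .298 .07
```

```text
t 6.6 pos [0.5271 0.2473 0.1324] jaw deg 64.68 tilt 1.48 gap 0.0149 F [-0.39 -1.17 -2.28] j [ 0.26  0.39  1.6  -0.02  1.13 -0.86]
tool shift cm [ 5.26 -0.94  6.2 ]
```

>>> servo_tool --pt "2 -0.3 0.5 0" --pt "2 -0.3 1 0" --pt "1 -0.2 1 0" --pt "0.5 -0.1 1 0" --pt "0 0 1 0" --pt "0 0 0 0"

```text
time_s: 7.2
tool_pos: [0.5445, 0.2967, 0.0829]
ee_rot: [0.012, 0.847, 0.532, 0.003]
wrist_force: [0.5, -0.5, -3.0]
finger_gap: 0.0146
```

```bash
python3 to.py .5425 .298 .07
cat > disc.py <<'E'
from h import *
import sys
# brass pixels in both views: fit disc top + stem positions
for n in ("top","scene"):
    c=capture(n); W=cloud(c); hsv=cv2.cvtColor(c["img"],cv2.COLOR_RGB2HSV)
    o=sensors.get_obs()["tool_pos"]
    m=(np.hypot(W[...,0]-o[0],W[...,1]-o[1])<.045)&(W[...,2]>.026)&(W[...,2]<o[2]+.03)&(hsv[...,1]>100)&(hsv[...,0]>10)&(hsv[...,0]<35)
    P=W[m]
    print(n,len(P),"lo",P.min(0).round(4),"hi",P.max(0).round(4)) if len(P) else print(n,0)
    A=np.c_[P[:,:2]-o[:2],np.ones(len(P))]
    cv2.imwrite(f"pics/{sys.argv[1]}_{n}.png",cv2.resize((c["img"][140:290,20:220] if n=="top" else c["img"][250:450,310:540])[...,::-1],None,fx=3,fy=3,interpolation=3))
E
python3 disc.py d1
```

```text
t 7.2 pos [0.5445 0.2967 0.0829] jaw deg 64.3 tilt 1.47 gap 0.0146 F [ 0.53 -0.51 -3.04] j [ 0.33  0.51  1.55 -0.03  1.07 -0.78]
tool shift cm [ 0.04 -0.27  1.28]
top 555 lo [0.5226 0.2738 0.0586] hi [0.566  0.3118 0.1085]
scene 988 lo [0.5283 0.2757 0.0584] hi [0.569  0.3215 0.1143]
```

View pics/d1_scene.png

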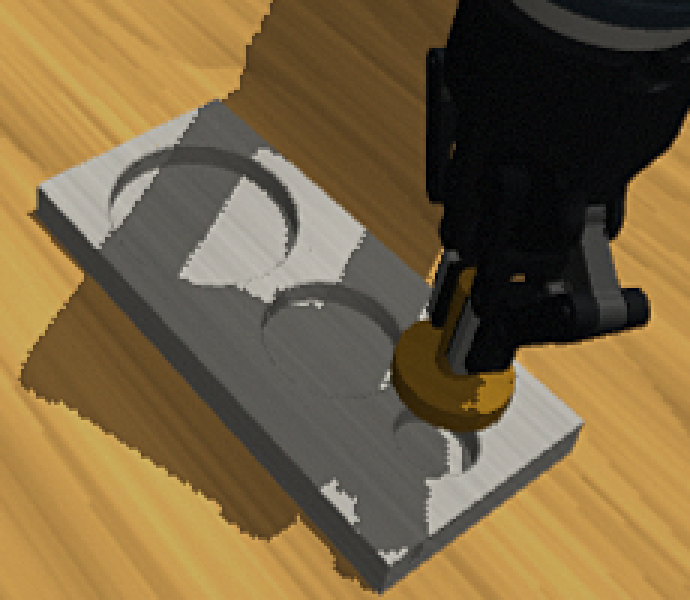

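View pics/d1_top.png

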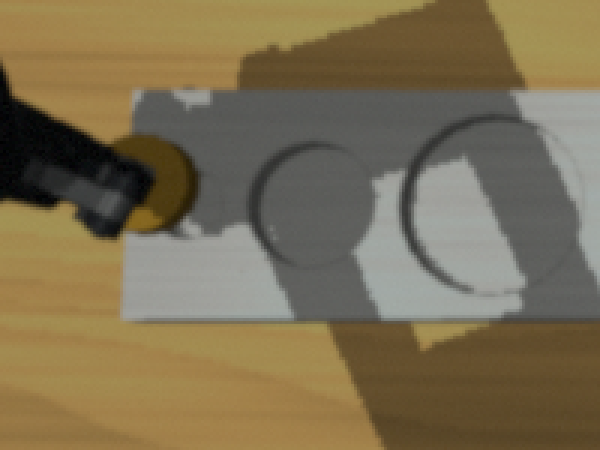

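```bash
cat > tilt.py <<'E'
from h import *
from scipy.spatial.transform import Rotation as Rt
ob=sensors.get_obs(); o=ob["tool_pos"]; q=ob["ee_rot"]; M=Rt.from_quat(np.r_[q[1:],q[0]]).as_matrix()
Q=[]
for n in ("top","scene"):
    c=capture(n); W=cloud(c); hsv=cv2.cvtColor(c["img"],cv2.COLOR_RGB2HSV)
    r=np.hypot(W[...,0]-o[0],W[...,1]-o[1])
    m=(r<.04)&(W[...,2]>.024)&(W[...,2]<o[2]+.035)&(hsv[...,1]>100)&(hsv[...,0]>10)&(hsv[...,0]<35)
    P=W[m]; print(n,len(P))
    # RANSAC near-horizontal plane
    rng=np.random.default_rng(0);best=None
    for _ in range(1500):
        a=P[rng.choice(len(P),3,False)]; N=np.cross(a[1]-a[0],a[2]-a[0]); L=np.linalg.norm(N)
        if L<2e-5: continue
        N/=L; N*=np.sign(N[2])
        if N[2]<.85: continue
        i=abs((P-a[0])@N)<.0012
        if best is None or i.sum()>best.sum(): best=i
    I=P[best]; cen=I.mean(0); N=np.linalg.svd(I-cen)[2][2]; N*=np.sign(N[2])
    print(" inl",best.sum(),"normal",N.round(3),"tilt deg",np.degrees(np.arccos(N[2])).round(1),"in tool",(M.T@N).round(3),"cen",cen.round(4),"ext",I.min(0).round(4),I.max(0).round(4))
E
python3 tilt.py
```

```text
top 555
 inl 353 normal [ 0.011 -0.015  1.   ] tilt deg 1.1 in tool [-0.014  0.043 -0.999] cen [0.5477 0.2895 0.0708] ext [0.5237 0.2745 0.0693] [0.567  0.3116 0.0724]
scene 1019
 inl 533 normal [ 0.021 -0.005  1.   ] tilt deg 1.2 in tool [-0.001  0.047 -0.999] cen [0.5533 0.3015 0.0719] ext [0.5287 0.2759 0.0702] [0.5691 0.3214 0.0737]
```

The disc is level to about 1°, and its centre is near (0.546, 0.298) with the underside at about 59 mm. I'll lower it over the smallest well.

>>> servo_tool --pt "0 -0.3 0.6 0" --pt "0 -0.1 0.8 0" --pt "0 -0.1 0.8 0" --pt "0 0 0 0"

```text
time_s: 7.8
tool_pos: [0.5424, 0.2991, 0.0635]
ee_rot: [0.013, 0.847, 0.532, 0.007]
wrist_force: [-1.6, -0.3, -3.4]
finger_gap: 0.0146
```

```bash
python3 to.py .5425 .298 .046; python3 tilt.py
```

```text
t 7.8 pos [0.5424 0.2991 0.0635] jaw deg 64.25 tilt 1.71 gap 0.0146 F [-1.57 -0.27 -3.42] j [ 0.34  0.52  1.58 -0.03  1.02 -0.77]
tool shift cm [-0.09 -0.    1.75]
top 487
 inl 298 normal [ 0.03  -0.035  0.999] tilt deg 2.6 in tool [-0.02   0.072 -0.997] cen [0.5454 0.2906 0.0497] ext [0.5212 0.2766 0.0479] [0.5644 0.313  0.0514]
scene 965
 inl 520 normal [ 0.009 -0.012  1.   ] tilt deg 0.8 in tool [-0.009  0.043 -0.999] cen [0.5505 0.3025 0.0509] ext [0.5267 0.2781 0.0494] [0.566  0.3235 0.0524]
```

>>> servo_tool --pt "-0.2 -0.05 0.5 0" --pt "0 -0.05 0.5 0" --pt "0 0 0.3 0" --pt "0 0 0 0"

```text
time_s: 8.3
tool_pos: [0.5423, 0.2977, 0.0509]
ee_rot: [0.014, 0.847, 0.532, 0.008]
wrist_force: [0.8, -0.6, -2.3]
finger_gap: 0.0146
```

>>> servo_tool --pt "0 0 0.2 0" --pt "0 0 0.15 0" --pt "0 0 0 0"

```text
time_s: 8.6
tool_pos: [0.5426, 0.2978, 0.0474]
ee_rot: [0.014, 0.847, 0.532, 0.009]
wrist_force: [-0.8, -0.5, -0.9]
finger_gap: 0.0142
```

```bash
python3 to.py .5425 .298 .046; python3 tilt.py
```

```text
t 8.6 pos [0.5426 0.2978 0.0474] jaw deg 64.25 tilt 1.85 gap 0.0142 F [-0.79 -0.54 -0.87] j [ 0.34  0.54  1.6  -0.03  0.98 -0.77]
tool shift cm [ 0.01 -0.03  0.14]
top 428
 inl 268 normal [ 0.027 -0.04   0.999] tilt deg 2.7 in tool [-0.024  0.074 -0.997] cen [0.546  0.2897 0.0336] ext [0.5206 0.2752 0.032 ] [0.5647 0.3113 0.0355]
scene 937
 inl 491 normal [0.025 0.003 1.   ] tilt deg 1.4 in tool [ 0.014  0.053 -0.998] cen [0.5507 0.3013 0.0342] ext [0.5265 0.2767 0.0327] [0.5661 0.3219 0.0359]
```

>>> servo_tool --pt "0 0 0.1 0" --pt "0 0 0.1 0" --pt "0 0 0.1 0"

```text
time_s: 9.0
tool_pos: [0.5426, 0.2978, 0.0473]
ee_rot: [0.014, 0.847, 0.532, 0.009]
wrist_force: [-3.5, -1.0, 4.5]
finger_gap: 0.0142
```

```bash
python3 to.py .5425 .298 .046; python3 tilt.py
```

```text
t 9.0 pos [0.5426 0.2978 0.0473] jaw deg 64.27 tilt 1.89 gap 0.0142 F [-3.52 -1.05  4.51] j [ 0.34  0.54  1.6  -0.03  0.98 -0.77]
tool shift cm [ 0.01 -0.02  0.13]
top 425
 inl 261 normal [0.012 0.005 1.   ] tilt deg 0.7 in tool [ 0.01   0.042 -0.999] cen [0.5451 0.2889 0.0337] ext [0.5207 0.2751 0.0323] [0.5648 0.3116 0.0353]
scene 931
 inl 512 normal [0.012 0.001 1.   ] tilt deg 0.7 in tool [ 0.007  0.044 -0.999] cen [0.5503 0.3016 0.0341] ext [0.5263 0.2772 0.0327] [0.5665 0.3222 0.0354]
```

It is resting on the smallest well: the top face is at 34 mm, so the underside is at 22 mm, and the tilt is 0.7°. It does not enter. I'll hold it there a moment longer with light pressure, then look.

>>> servo_tool --pt "0 0 0.1 0" --pt "0 0 0.1 0" --pt "0 0 0.1 0" --pt "0 0 0.1 0" --pt "0 0 0.1 0" --pt "0 0 0.1 0" --pt "0 0 0.1 0"

```text
time_s: 9.8
tool_pos: [0.5425, 0.2978, 0.0473]
ee_rot: [0.015, 0.846, 0.532, 0.01]
wrist_force: [-3.5, -0.9, 5.7]
finger_gap: 0.0143
```

```bash
python3 to.py .5437 .2385 .075; python3 disc.py d2
```

```text
t 9.8 pos [0.5425 0.2978 0.0473] jaw deg 64.31 tilt 2.05 gap 0.0143 F [-3.47 -0.87  5.73] j [ 0.34  0.54  1.6  -0.03  0.98 -0.77]
tool shift cm [-5.29  2.78 -2.69]
top 417 lo [0.5208 0.275  0.0261] hi [0.5651 0.3109 0.072 ]
scene 856 lo [0.5263 0.2771 0.026 ] hi [0.5669 0.3224 0.0771]
```

View pics/d2_scene.png

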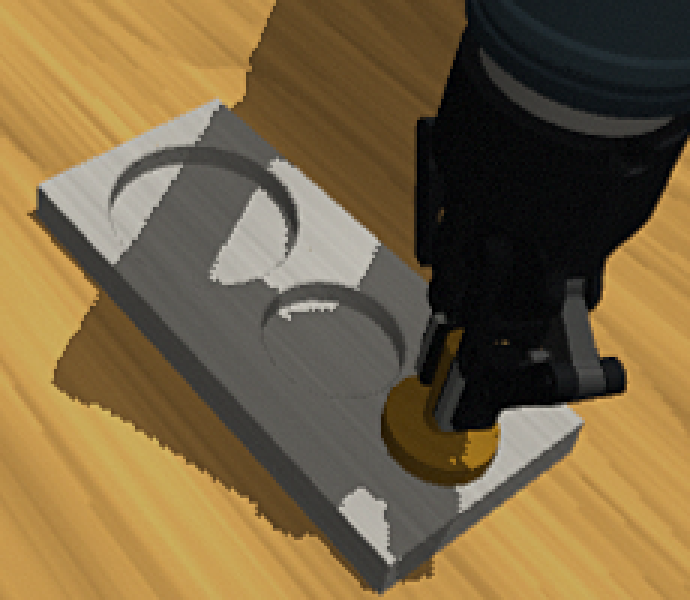

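The disc covers the smallest well and lies flat on the gauge face (crop about (440,430)), and it doesn't go in. Next I'll lift it and carry it to the middle well.

>>> servo_tool --pt "0 0 -0.8 0" --pt "0 0 -1.2 0" --pt "-1.0 0.5 -0.8 0" --pt "-1.5 0.8 0 0" --pt "-1.5 0.8 0 0" --pt "-1.0 0.5 0 0" --pt "-0.4 0.2 0 0" --pt "0 0 0 0"

```text
time_s: 10.7
tool_pos: [0.5444, 0.231, 0.0794]
ee_rot: [0.015, 0.847, 0.532, 0.012]
wrist_force: [-0.2, -0.6, -2.2]
finger_gap: 0.0146
```

```bash
python3 to.py .5437 .2385 .06; python3 tilt.py
```

```text
t 10.7 pos [0.5444 0.231  0.0794] jaw deg 64.26 tilt 2.21 gap 0.0146 F [-0.17 -0.56 -2.24] j [ 0.23  0.46  1.65 -0.03  1.01 -0.88]
tool shift cm [ 0.64 -0.46  1.93]
top 309
 inl 190 normal [-0.008 -0.006  1.   ] tilt deg 0.6 in tool [-0.006  0.034 -0.999] cen [0.5524 0.2234 0.0655] ext [0.5264 0.2085 0.0643] [0.5667 0.2472 0.0668]
scene 834
 inl 459 normal [ 0.01 -0.01  1.  ] tilt deg 0.8 in tool [-0.001  0.052 -0.999] cen [0.5513 0.2358 0.0662] ext [0.5247 0.21   0.0647] [0.5687 0.2565 0.0675]
```

>>> servo_tool --pt "0.5 -0.5 0.6 0" --pt "0 -0.1 0.8 0" --pt "0 -0.05 0.6 0" --pt "0 0 0 0"

```text
time_s: 11.2
tool_pos: [0.5403, 0.2416, 0.0565]
ee_rot: [0.015, 0.846, 0.533, 0.011]
wrist_force: [0.3, 0.5, -2.7]
finger_gap: 0.0144
```

```bash
python3 to.py .5437 .2385 .05; python3 tilt.py
```

```text
t 11.2 pos [0.5403 0.2416 0.0565] jaw deg 64.44 tilt 2.13 gap 0.0144 F [ 0.28  0.48 -2.74] j [ 0.24  0.48  1.67 -0.03  0.96 -0.87]
tool shift cm [-0.13  0.41  0.67]
top 294
 inl 184 normal [ 0.017 -0.03   0.999] tilt deg 2.0 in tool [-0.017  0.065 -0.998] cen [0.5493 0.2331 0.0428] ext [0.5238 0.22   0.0413] [0.5627 0.2569 0.0443]
scene 807
 inl 441 normal [ 0.007 -0.004  1.   ] tilt deg 0.5 in tool [ 0.003  0.045 -0.999] cen [0.5473 0.2463 0.0437] ext [0.5227 0.2206 0.0423] [0.5641 0.2658 0.0451]
```

>>> servo_tool --pt "-0.4 0.25 0.3 0" --pt "0 0 0.6 0" --pt "0 -0.05 0.6 0" --pt "0 0 0 0"

```text
time_s: 11.7
tool_pos: [0.5423, 0.2363, 0.0418]
ee_rot: [0.015, 0.846, 0.533, 0.012]
wrist_force: [-0.8, 0.3, -2.3]
finger_gap: 0.0146
```

```bash
python3 to.py .5437 .2385 .033; python3 tilt.py
```

```text
t 11.7 pos [0.5423 0.2363 0.0418] jaw deg 64.42 tilt 2.27 gap 0.0146 F [-0.82  0.33 -2.27] j [ 0.24  0.5   1.68 -0.03  0.92 -0.87]
tool shift cm [ 0.25 -0.    0.88]
top 227
 inl 165 normal [-0.003  0.008  1.   ] tilt deg 0.5 in tool [ 0.011  0.033 -0.999] cen [0.5531 0.2289 0.028 ] ext [0.5241 0.214  0.0268] [0.5644 0.2523 0.0292]
scene 688
 inl 438 normal [ 0.01  -0.002  1.   ] tilt deg 0.6 in tool [ 0.007  0.049 -0.999] cen [0.55   0.2415 0.029 ] ext [0.5229 0.2154 0.0276] [0.5667 0.2618 0.0304]
```

The disc's top face is at 28 mm and its underside at 16 mm, so it is already inside the rim with its centre near (0.544, 0.238). I'll lower it the last 8 mm.

>>> servo_tool --pt "0 0 0.35 0" --pt "0 0 0.3 0" --pt "0 0 0.15 0" --pt "0 0 0.1 0" --pt "0 0 0 0"

```text
time_s: 12.3
tool_pos: [0.5438, 0.2366, 0.0334]
ee_rot: [0.016, 0.846, 0.533, 0.014]
wrist_force: [-0.2, 0.4, -2.6]
finger_gap: 0.0142
```

```bash
python3 to.py .5437 .2385 .033; sed -i 's/>.024)/>.014)/' tilt.py; python3 tilt.py
```

```text
t 12.3 pos [0.5438 0.2366 0.0334] jaw deg 64.43 tilt 2.39 gap 0.0142 F [-0.24  0.38 -2.6 ] j [ 0.24  0.51  1.69 -0.03  0.9  -0.87]
tool shift cm [ 0.17 -0.09  0.03]
top 232
 inl 158 normal [-0.018 -0.007  1.   ] tilt deg 1.1 in tool [-0.008  0.028 -1.   ] cen [0.5537 0.2295 0.0195] ext [0.525  0.2143 0.0178] [0.5659 0.2517 0.021 ]
scene 697
 inl 410 normal [0.009 0.004 1.   ] tilt deg 0.5 in tool [ 0.013  0.048 -0.999] cen [0.5507 0.2408 0.0201] ext [0.5243 0.2162 0.0187] [0.5673 0.2612 0.0215]
```

>>> servo_tool --pt "0 0 0.1 0" --pt "0 0 0.1 0" --pt "0 0 0 0"

```text
time_s: 12.7
tool_pos: [0.5442, 0.2368, 0.0336]
ee_rot: [0.016, 0.846, 0.533, 0.014]
wrist_force: [0.7, 0.8, -2.9]
finger_gap: 0.0144
```

```bash
python3 to.py .5437 .2385 .033; python3 tilt.py|grep inl
```

```text
t 12.7 pos [0.5442 0.2368 0.0336] jaw deg 64.45 tilt 2.46 gap 0.0144 F [ 0.67  0.76 -2.94] j [ 0.24  0.51  1.69 -0.03  0.9  -0.87]
tool shift cm [ 0.13 -0.12  0.06]
 inl 145 normal [-0.024  0.002  1.   ] tilt deg 1.4 in tool [-0.002  0.02  -1.   ] cen [0.5544 0.2296 0.0202] ext [0.5266 0.214  0.0186] [0.5658 0.2518 0.0214]
 inl 423 normal [-0.002 -0.005  1.   ] tilt deg 0.3 in tool [ 0.002  0.043 -0.999] cen [0.5512 0.2411 0.0204] ext [0.5257 0.2161 0.0191] [0.5682 0.2612 0.0216]
```

The disc's top face is at 20 mm and no longer moves down, so it is on the floor. I'll open the fingers halfway and withdraw.

>>> servo_tool --pt "0 0 0 0" --pt "0 0 0 0" --pt "0 0 0 0" --pt "0 0 0 0" --pt "0 0 0 0" --gripper 0.5

```text
time_s: 13.3
tool_pos: [0.5455, 0.2371, 0.034]
ee_rot: [0.016, 0.846, 0.533, 0.016]
wrist_force: [0.9, 0.4, 0.4]
finger_gap: 0.0426
```

>>> servo_tool --pt "0 0 -0.8 0" --pt "0 0 -1.5 0" --pt "0 0 -2 0" --pt "0 0 -2 0" --pt "0 0 -3 0" --pt "0 -3 -3 0" --pt "0 -4 -2 0" --pt "0 -4 0 0" --pt "0 -4 0 0" --pt "0 0 0 0"

```text
time_s: 14.3
tool_pos: [0.4015, 0.3051, 0.1814]
ee_rot: [0.016, 0.847, 0.531, 0.019]
wrist_force: [-0.2, -0.6, 1.2]
finger_gap: 0.0426
```

```bash
cp meas.py fin.py
python3 - <<'E'
s=open('fin.py').read().split("print()")[0]
s=s.replace('C={n:dict(np.load(f"{n}0.npz")) for n in ("scene","top")}','C={n:capture(n) for n in ("scene","top")}\nfor n in C: cv2.imwrite(f"pics/f_{n}.png",C[n]["img"][...,::-1])').replace("round=(.453,-.222)","round=(.544,.237)").replace(">.009",">.014").replace("<.016","<.024")
s=s[:s.index("    m=(W[...,2]>.0185)")]
s=s.replace("near&(W[...,2]>.014)","near&(hsv[...,1]>100)&(W[...,2]>.014)") if 0 else s
open('fin.py','w').write(s)
E
python3 fin.py; python3 to.py .5437 .2385 .2
```

```text
scene round stem fit [0.545  0.2379] top mean [0.5475 0.2402 0.0648] zmax 0.0698 disc [0.5442 0.2372 0.019 ]
scene gr1 stem fit [ 0.5364 -0.2237] top mean [ 0.5377 -0.2214  0.0588] zmax 0.0609 disc [ 0.5417 -0.2139  0.019 ]
scene gr2 stem fit [ 0.4514 -0.3199] top mean [ 0.4532 -0.3169  0.0582] zmax 0.0604 disc [ 0.4527 -0.3142  0.0191]
scene gr3 stem fit [ 0.3603 -0.2577] top mean [ 0.3614 -0.2553  0.0584] zmax 0.0603 disc [ 0.3683 -0.2552  0.0189]
scene sq stem fit [ 0.4645 -0.0797] top mean [ 0.4661 -0.0778  0.0588] zmax 0.0612 disc [ 0.4701 -0.077   0.019 ]
scene tre stem fit [ 0.6235 -0.1863] top mean [ 0.6244 -0.1839  0.0587] zmax 0.0613 disc [ 0.6246 -0.1839  0.0191]
top round stem fit [0.5452 0.2376] top mean [0.5434 0.2358 0.0656] zmax 0.0697 disc [0.544 0.237 0.019]
top gr1 stem fit [ 0.5365 -0.2248] top mean [ 0.5361 -0.2239  0.059 ] zmax 0.0619 disc [ 0.5352 -0.2278  0.0189]
top gr2 stem fit [ 0.4519 -0.3209] top mean [ 0.4518 -0.3199  0.0591] zmax 0.0619 disc [ 0.453  -0.3174  0.019 ]
top gr3 stem fit [ 0.3603 -0.2589] top mean [ 0.3607 -0.2578  0.0589] zmax 0.063 disc [ 0.3613 -0.256   0.019 ]
top sq stem fit [ 0.4643 -0.0809] top mean [ 0.4643 -0.0803  0.0593] zmax 0.0622 disc [ 0.4638 -0.0842  0.0185]
top tre stem fit [ 0.6235 -0.1869] top mean [ 0.6226 -0.1862  0.0589] zmax 0.0616 disc [ 0.6167 -0.1862  0.0188]
t 14.4 pos [0.4054 0.3042 0.1817] jaw deg 64.15 tilt 3.02 gap 0.0426 F [-0.05  0.14  0.37] j [ 0.44  0.2   1.74 -0.03  1.16 -0.66]
tool shift cm [ 0.15 15.38 -1.05]
```

View pics/f_scene.png

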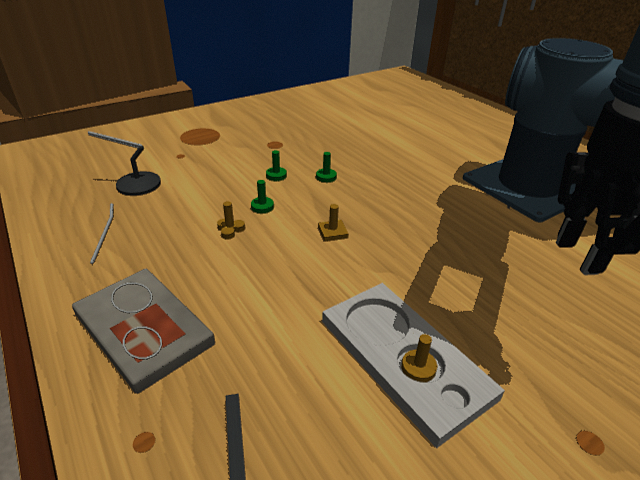

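View pics/f_top.png

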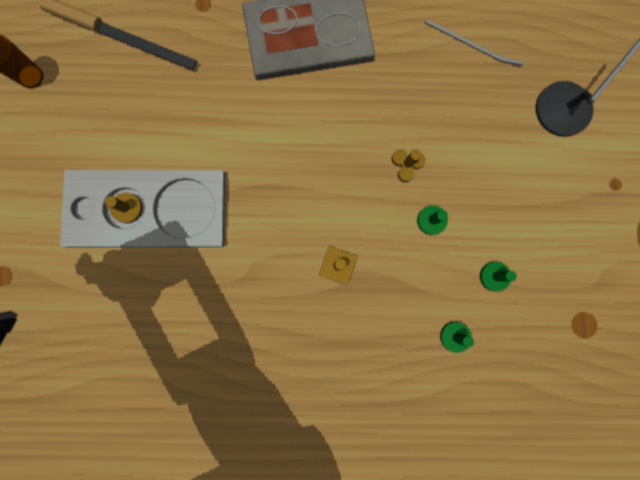

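The brass round casting lies in the middle well, at scene (422,365) and top (125,208). Its stem centre is (0.545, 0.238) and the stem top is at about 69 mm. The other castings haven't moved and the gripper is clear, so I'll hand the job in.

```bash
python3 -c "
from plant import ctrl
print(ctrl.finish_job())"
```

```text
the job is handed in; nothing more can be done
None
```

The brass round casting is lying flat in the middle well, released, and the job is handed in at about 14.5 s. I picked it up by the stem and rested it on the smallest well for about 1 s. It sat there level to about 0.7° with its underside on the gauge face at 22 mm, and did not go in. It then went into the middle well, and the largest well was never tried.

**Last checks:**
- **Position:** the stem is at (0.545, 0.238), about 1 mm from the middle well's centre.
- **Depth:** the top of the disc read about 20 mm before I let go, and the stem top read about 69.7 mm after. Both fit a casting on the 8 mm floor, where 20 and 68 mm are expected.
- **Tilt:** the two views gave 0.3° and 1.4° just before I let go; I did not measure it again afterwards.
- **Other castings:** the square, the three-lobed and the green ones are where they were, to within 0.5 mm, and the gripper is well clear.

**Disagreements:**
- The two cameras differ by 1–2 mm.
- The tool itself drifted to about 2–3° off vertical during the moves, but the casting stayed level.
- The wrist force showed no clear contact at the well floor, so I judged that from the casting no longer going down.

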